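Peg a quilting-frame corner and hold it square

ROBOT

A 7-joint arm with a two-finger parallel gripper is mounted at the origin on the work surface. World frame = base frame: x ahead of the robot, y to its left, z up, the work surface at z = 0. Lengths are in mm, angles in rad, forces in N, time in s.
With the tool pointing down it reaches from about 425 to 975 mm from the base axis. Payload 16.7 kg.
Tool frame: the origin (TCP) lies where the fingers leave the gripper's body, on its centre line; the fingertips stand 73 mm ahead of it and the grasp point (between the pads) lies 54 mm ahead of it (arm.hold_point_z is the distance from the TCP to the grasp point, in mm); z points along the fingers, y is the line along which they close (so a half turn about z gives the same grasp; the last joint's range is limited). The gripper opens to 85 mm and grips with 20 to 120 N. Pads are 22 mm wide; open, the fingers measure 114 mm over their backs; the gripper's body (76 mm by 85 mm) begins 54 mm behind the grasp point. The pads swing forward as they close: fully open they stand 13 mm farther back than shut.
Start: joints at [-1.375, 0.426, 0.074, 1.606, -0.034, 1.111, -0.067], TCP at [228.797, 635.006, 303.902] pointing down, gripper open.
Joint ranges: [-2.85, 2.85], [-0.5, 2.14], [-1.23, 1.37], [0.21, 2.46], [-1.02, 4.16], [0.16, 2.05], [-2.73, 2.73]. Speed limits (rad/s): [1.89, 1.89, 2.39, 2.39, 3.01, 3.01, 3.01].

INTERFACE

Orientations are given as a unit quaternion [w, x, y, z].
In Python, from bench import arm gives the robot as it stands. Calls block until the motion is done:
- arm.reach(position, orientation): joint-space move of the TCP to a pose.
- arm.servo_line(position, rotation=None, feed=150, max_force=None): straight line of the TCP; rotation=None keeps the orientation; feed is the mean speed in mm/s. With max_force (N) it stops when the force on the tool has changed by that much, and returns True; else False.
- arm.set_joints(angles): joint-space move.
- arm.open() and arm.gripper_close(f_grip=None): open the fingers fully, or close them until they stop; f_grip is the grip in N (None keeps the last).
- arm.wait(seconds).
- arm.inverse_kinematics(position, orientation): joint angles nearest the present ones, or None.
- arm.state(): the state.
- arm.get_image(name): name is "scene" or "top"; returns a dict with "img" (420x560x3 uint8, red, green, blue), "K" (3x3 intrinsics, pixels), "T" (4x4, takes a point from camera to world coordinates). Camera axes: x right, y up, looking along -z (the intrinsics and any distortion apply to the point x, -y, -z); pixel columns grow to the right and rows downward; lengths in mm; the calibration is good to about 2 mm. A picture is of the moment at which its call begins. There is no depth.
A pose or a line that the arm cannot do raises arm.Unreachable and nothing moves.
- arm.sign_off(): hands the job in; it is judged then, once.
The state is a dict: "time_s": time; "q": joint angles; "qvel": joint speeds; "joint_efforts": joint torques, N m; "ee_pos": TCP position; "ee_rot": TCP orientation; "ft_force": force on the tool from outside, world axes, zero at the start; "ft_torque": the same for the moment, N m; "gripper_width": finger opening in mm; "gripper_force": force on a finger pad.
Only numpy, scipy, OpenCV 4.12 (cv2) and the standard library are available. Lean on these libraries where they do the work, as an engineer would, in place of code of your own. Each camera call takes 0.05 s, during which the arm holds its last target. There are 200 camera calls.

TASK

Fit the dark walnut peg from the pocket tray fully home in the hole at the corner of the quilting frame and let go of it. Then take the aluminium carpenter's square by its red grip bar and press it flat on the bench into the inside corner, swinging the loose side rail open until both legs lie flush against both rails and the corner is square; finish while still holding the square pressed there, so that the corner can be screwed. Leave the other things on the bench alone.

Things in the scene. Friction and masses are not known exactly. Their poses are not given: they have to be found in the camera images.
- peg: dark walnut corner peg, upright in one of the tray's pockets at the start (which one varies). 45.5 mm tall: round shaft 12 mm in diameter and 24 mm long with a tapered foot, then a round head 20 mm in diameter from 24 to 42 mm above its foot, narrowing at the very top. Origin at the centre of its foot, z up along the peg. In the tray the underside of its head is at 30 mm above the bench. 12 g
- pale_peg1: pale birch peg of the same shape as the walnut one, standing in another pocket of the tray; not to be used or disturbed. Origin at its foot
- pale_peg2: second pale birch peg, as pale_peg1; not to be used or disturbed
- tray: plywood pocket tray fixed to the bench, 162 mm (x) by 112 mm (y), 30 mm high, with six round pockets of 14.5 mm diameter and 26 mm depth at x = -50, 0, 50 mm and y = -25, 25 mm. Three are empty. Origin at the centre of its underside
- end_rail: fixed end rail of a waxed beech quilting frame, 40 wide, 28 mm high, lying on the bench, held by two red toggle clamps (55 mm high) on its far side, 165 to 305 mm from the hole. Origin on the bench below the corner hole's centre; the rail runs along its -y axis to y = -330 mm; its inner face, which one leg of the square must touch, is the plane x = -20 mm
- corner_hole (a point): centre of the mouth of the brass-bushed round peg hole, 14.5 mm in diameter, in the half-lapped corner of the frame, 28 mm above the bench; the hole goes 28 mm down through both rails to the bench, so the seated peg's head rests on the rail's top and its foot is 4 mm above the bench
- corner (a point): the inside corner of the frame at bench level as it is when the corner is square, at (-20, -20) mm in the end rail's frame: the square's heel belongs here
- side_rail (a joint): swing of the loose side rail about the corner hole, rad. 0 = exactly square to the end rail; positive = its free end leans in, the inside corner sharper than a right angle. Starts leaning in by 0.08 to 0.22. A stiff hinge: it stays where it is left and takes about 2.5 N at the square's toe to move; it can be overshot to -0.12
- side_bar: the loose side rail, 40 wide, 28 mm high, swinging on the bench with joint side_rail. Origin on the bench below the corner hole's centre; it runs along its own -x axis to x = -290 mm; its inner face, which the other leg of the square must touch, is its plane y = -20 mm. When square, its axes are parallel to the end rail's
- square: aluminium carpenter's square, flat on the bench, about 0.35 kg: two legs 160 long, 28 wide, 24 mm high, and a red diagonal grip bar 14 wide, 30 high. Origin under the bar's middle; the bar runs along (1,-1) in x, y, with 38 mm free on its heel side, open on the other. One leg runs along -x, outer face y = 60 mm (for the side rail); the other along -y, outer face x = 60 mm (for the end rail)
- square_heel (a point): the square's outer corner, where its two outer faces would meet (the metal is cut back 8 mm), on the underside at (60, 60) mm from its origin. Pressed home, the square's x and y axes are parallel to the end rail's. Its smooth edges slide easily on the waxed rails (friction about 0.2)
- thread_cone: cone of purple thread, 70 mm wide, 98 mm tall, standing; leave alone
- mallet: wooden mallet lying on the bench, 270 mm long, head 95 mm wide; leave alone
- tape_measure: yellow tape measure, 68 by 36 mm, 66 mm tall; leave alone
- spectacles: black-rimmed spectacles, 138 mm wide; leave alone
- water_bottle: blue water bottle, 62 mm in diameter, 200 mm tall, standing; leave alone

How it is judged (in metres and radians):
On the way, in this order (a step that is already met when the one before it is completed fails the run):
1. the walnut peg is seated in the corner hole and released (horizontal distance between peg and corner_hole below 0.004 m and height (world z) of peg below 0.008 m and angle between peg's own z axis and vertical below 0.12 rad and contact force between the fingers and peg below 0.1 N), for 0.2 s.
2. the square, held by the robot, touches both rails in the squared corner (horizontal distance between square_heel and corner below 0.004 m and value of joint side_rail between -0.02 and 0.02 rad and contact force between square and end_rail above 1 N and contact force between square and side_bar above 1 N and contact force between the fingers and square above 1 N), for 0.2 s.
At the end, for the whole second after the job is handed in: Peg home in the hole (4 mm off axis, foot under 8 mm up, tilt 0.12 rad). Side rail within 0.02 rad of square. Square flat (4 mm, 0.03 rad), within 0.02 rad of the end rail, heel within 4 mm of the corner, over 1 N on each rail, fingers still on it with over 1 N (all of step 2 and horizontal distance between peg and corner_hole below 0.004 m and height (world z) of peg below 0.008 m and angle between peg's own z axis and vertical below 0.12 rad and height (world z) of square below 0.004 m and angle between square's own z axis and vertical below 0.03 rad and angle between the x axis of square and the x axis of end_rail, either way round below 0.02 rad); the arm keeps its last pose, push and grip.
It fails at once if a bystander is disturbed (moved more than 25 mm) (distance of any of pale_peg1, pale_peg2, thread_cone, mallet, tape_measure, spectacles, water_bottle from where it was at the start of the episode above 0.025 m).
It also fails if it takes over 56 s, if anything falls off the work surface, if the arm or the gripper's body presses on something with over 40 N, if the wrist force passes 120 N, or if a joint passes its speed limit or range.

## Working session

There is one attempt and no reset: what is moved stays moved. The work goes in short steps, each a Python script; the robot and the scene stay as the last script left them, time stands still between calls to the robot, and variables do not carry over. Pictures are saved under pics/ and viewed, at most 10 in all, crops included, and the job is handed in when it is done.

```bash
ls; mkdir -p pics; python3 - <<'E'
from bench import arm
import cv2,numpy as np
for n in("scene","top"):
    d=arm.get_image(n);cv2.imwrite(f"pics/{n}0.png",d["img"][:,:,::-1]);print(n,d["K"],d["T"],[k for k in d])
s=arm.state();print(s["time_s"],s["ee_pos"],s["ee_rot"],s["gripper_width"],arm.hold_point_z)
E
```

```text
pics
scene [[517.0055756    0.         278.77148397]
 [  0.         517.0055756  208.10569545]
 [  0.           0.           1.        ]] [[ 2.34599427e-01 -7.52963012e-01  6.14825025e-01  1.31329683e+03]
 [ 9.71935157e-01  1.93052475e-01 -1.34435090e-01 -2.59288162e+02]
 [-1.74688424e-02  6.29108452e-01  7.77121223e-01  1.10664225e+03]
 [ 0.00000000e+00  0.00000000e+00  0.00000000e+00  1.00000000e+00]] ['img', 'K', 'T']
top [[383.93638385   0.         280.43013098]
 [  0.         383.93638385 203.4424122 ]
 [  0.           0.           1.        ]] [[-2.25147537e-02  9.95460400e-01 -9.24752867e-02  3.80823606e+02]
 [-9.99704140e-01 -2.15656850e-02  1.12495686e-02 -8.56824774e+01]
 [ 9.20420719e-03  9.27012083e-02  9.95651429e-01  1.09736018e+03]
 [ 0.00000000e+00  0.00000000e+00  0.00000000e+00  1.00000000e+00]] ['img', 'K', 'T']
0.1 [228.70858299 634.76419221 303.25502511] [-6.31112328e-05  1.72050194e-01  9.85088005e-01 -5.90646764e-04] 85.4124911990141 53.900000000000006
```

View pics/scene0.png

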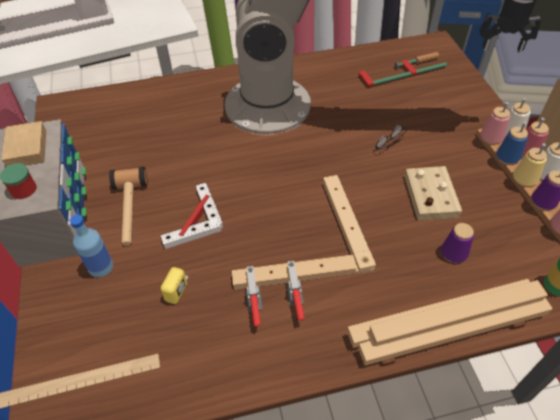

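View pics/top0.png

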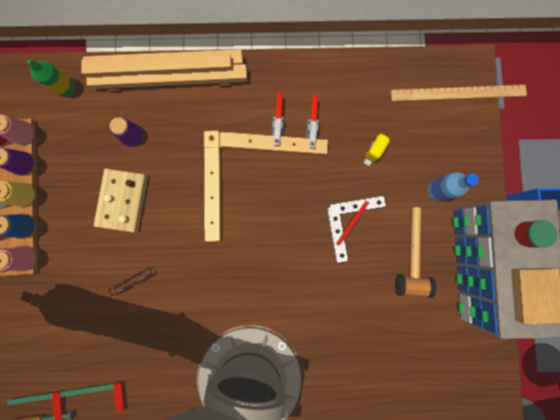

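The robot base is at the bottom of the top view. The corner hole is near (212,139), the tray near (121,200) with the dark peg at (130,184), and the square near (350,225). I'll zoom in on these.

```bash
python3 - <<'E'
import cv2,numpy as np
t=cv2.imread("pics/top0.png");s=cv2.imread("pics/scene0.png")
def crop(im,x,y,w,h,k):
    c=cv2.resize(im[y:y+h,x:x+w],None,fx=k,fy=k,interpolation=cv2.INTER_CUBIC)
    for i in range(0,w,10):
        cv2.line(c,(i*k,0),(i*k,5),(0,255,0),1); 
        if i%20==0: cv2.putText(c,str(x+i),(i*k,16),0,.4,(0,255,0),1)
    for i in range(0,h,10):
        cv2.line(c,(0,i*k),(5,i*k),(0,255,0),1); 
        if i%20==0: cv2.putText(c,str(y+i),(6,i*k+4),0,.4,(0,255,0),1)
    return c
a=np.vstack([np.hstack([crop(t,90,160,66,80,6),crop(s,400,160,66,80,6)])]);cv2.imwrite("pics/tray.png",a)
b=np.vstack([np.hstack([crop(t,320,190,70,75,5),crop(s,155,180,80,75,5)]),np.hstack([crop(t,195,120,50,40,7),crop(s,330,235,57,40,7)])[:,:750]]) if 0 else None
cv2.imwrite("pics/sq.png",np.hstack([crop(t,322,190,70,76,6),crop(s,157,178,63,76,6)]))
cv2.imwrite("pics/cor.png",np.hstack([crop(t,195,120,75,125,4),crop(s,310,170,75,125,4)]))
E
```

```text
(no output)
```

View pics/tray.png

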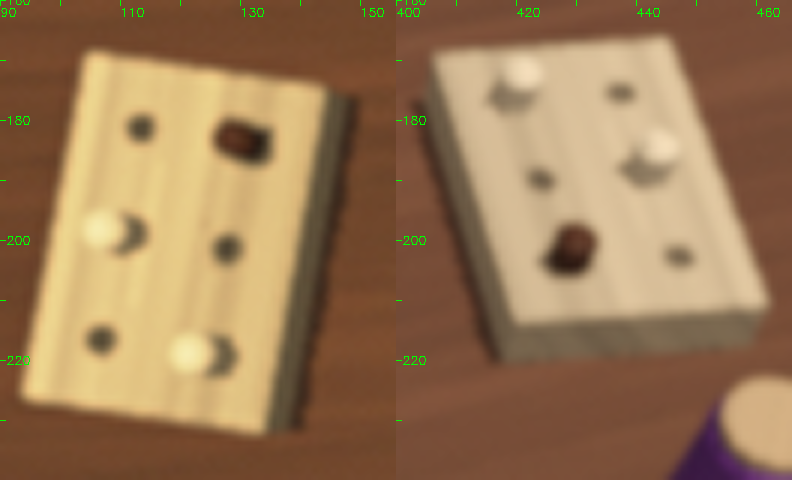

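View pics/sq.png

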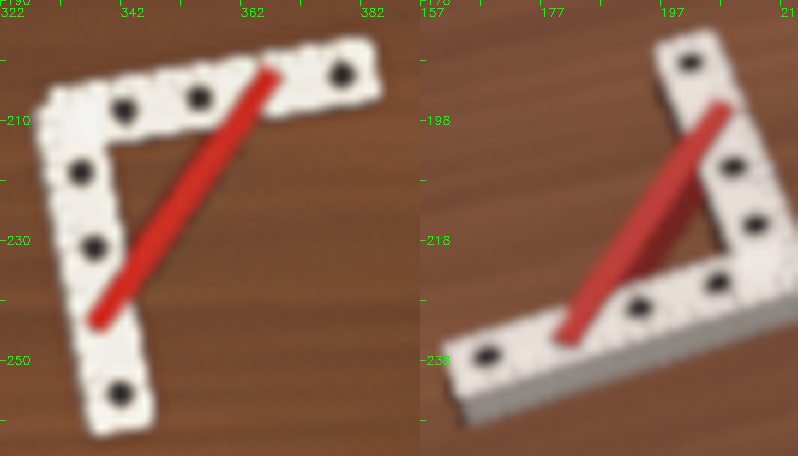

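View pics/cor.png

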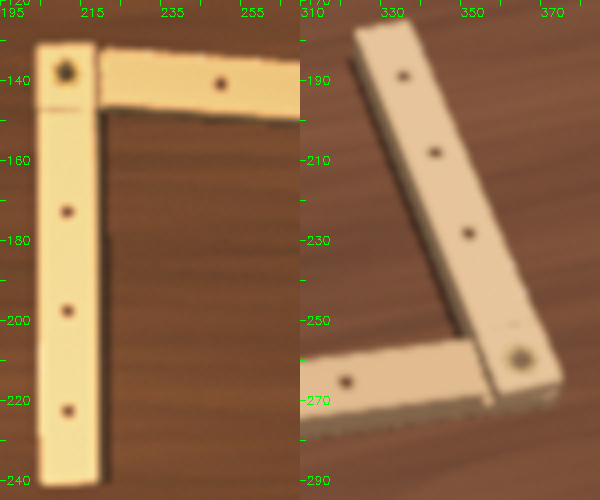

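The tray pictures show the walnut peg at top (129,183) and scene (429,201), in the tray's far/left pocket. The square's heel is at top (330,206), with legs running right and down. The corner hole is at top (211,137.5) and scene (365,259). I'll fit the poses from these picks.

```bash
cat > h.py <<'E'
import numpy as np,cv2
from scipy.optimize import least_squares
CAM={"scene":(np.array([[517.0055756,0,278.77148397],[0,517.0055756,208.10569545],[0,0,1]]),np.array([[2.34599427e-01,-7.52963012e-01,6.14825025e-01,1.31329683e+03],[9.71935157e-01,1.93052475e-01,-1.34435090e-01,-2.59288162e+02],[-1.74688424e-02,6.29108452e-01,7.77121223e-01,1.10664225e+03]])),
"top":(np.array([[383.93638385,0,280.43013098],[0,383.93638385,203.4424122],[0,0,1]]),np.array([[-2.25147537e-02,9.95460400e-01,-9.24752867e-02,3.80823606e+02],[-9.99704140e-01,-2.15656850e-02,1.12495686e-02,-8.56824774e+01],[9.20420719e-03,9.27012083e-02,9.95651429e-01,1.09736018e+03]]))}
def proj(c,P):
    K,T=CAM[c];q=(np.atleast_2d(P)-T[:,3])@T[:,:3];q=q*[1,-1,-1];q=q@K.T;return q[:,:2]/q[:,2:]
def unproj(c,uv,z):
    K,T=CAM[c];uv=np.atleast_2d(np.asarray(uv,float));r=np.c_[uv,np.ones(len(uv))]@np.linalg.inv(K).T*[1,-1,-1]@T[:,:3].T
    return T[:,3]+r*((z-T[2,3])/r[:,2:])
def R(a): return np.array([[np.cos(a),-np.sin(a)],[np.sin(a),np.cos(a)]])
E
cat > fit.py <<'E'
from h import *
def cr(x0,y0,k,l,sub=0): return np.array([((u-sub+.5)/k-.5+x0,(v+.5)/k-.5+y0) for u,v in l])
def w(c,uv,z): return unproj(c,uv,z)[:,:2]
def fit(name,model,obs): # model (n,2); obs dict cam->world (n,2)
    for c,P in obs.items():
        M=np.asarray(model,float);m=M.mean(0);p=P.mean(0)
        a=((M-m)@np.array([1,1j])).conj()@((P-p)@np.array([1,1j]));a=np.angle(a)
        t=p-R(a)@m;res=P-(M@R(a).T+t)
        print(name,c,t.round(1),round(a,4),"rms",np.sqrt((res**2).mean()).round(2))
# tray: model order: which corner is which, image x = -y, image up=+x
pk=[(50,25),(0,-25),(-50,25)]
tp=w("top",cr(90,160,6,[(85,52),(325,88),(267,433),(22,397),(140,128),(227,249),(100,340)]),30)
sc=w("scene",cr(400,160,6,[(768,300),(517,323),(432,55),(668,37),(680,256),(540,180),(620,92)],396),30)
M=[(81,56),(81,-56),(-81,-56),(-81,56),(50,25),(0,-25),(-50,25)]
fit("tray",M,{"top":tp,"scene":sc})
print("tray pocket check",tp[4:].round(1).tolist(),sc[4:].round(1).tolist())
print("walnut",w("top",cr(90,160,6,[(237,138)]),42),w("scene",cr(400,160,6,[(575,243)],396),42))
M=[(60,-100),(32,-100),(-100,60),(-100,32),(32,32)]
fit("square",M,{"top":w("top",cr(322,190,6,[(372,38),(381,97),(93,434),(154,425),(106,143)]),24),
"scene":w("scene",cr(157,178,6,[(463,400),(444,345),(712,30),(657,45),(735,250)],420),24)})
for c,l in(("top",cr(322,190,6,[(268,73),(97,325)])),("scene",cr(157,178,6,[(563,342),(722,104)],420))):
    P=w(c,l,30);print("bar",c,P.round(1).tolist(),P.mean(0).round(1),np.arctan2(*(P[0]-P[1])[::-1])+np.pi/4)
print("hole",w("top",cr(195,120,4,[(66,71)]),28),w("scene",cr(310,170,4,[(521,358)],300),28))
fit("side",[(20,20),(20,-20),(-290,20),(-290,-20)],{"top":w("top",cr(195,120,4,[(38,44),(96,43),(40,484),(99,484)]),28),
"scene":w("scene",cr(310,170,4,[(563,380),(497,404),(410,21),(355,30)],300),28)})
for c,rng,r0,r1 in(("top",list(range(225,268))+list(range(288,303)),120,165),("scene",list(range(262,284))+list(range(308,350)),245,300)):
    g=cv2.imread(f"pics/{c}0.png").astype(float)[:,:,:2].sum(2)
    A,B=[],[]
    for x in rng:
        col=g[r0:r1,x];d=np.diff(col)
        for f,L in((d.argmax(),A),(d.argmin(),B)):
            s=slice(max(f-2,0),f+3);q=np.abs(d[s]);L.append((x,r0+(np.arange(len(d))[s]*q).sum()/q.sum()+.5))
    for n,L in(("up",A),("low",B)):
        P=w(c,np.array(L),28);vx,vy,x0,y0=cv2.fitLine(P.astype(np.float32),cv2.DIST_HUBER,0,.1,.01).ravel()
        if vy<0: vx,vy=-vx,-vy
        print("end",c,n,"yaw",np.arctan2(-vx,vy).round(4),"pt",round(float(x0),1),round(float(y0),1))
E
python3 fit.py
```

```text
tray top [499.9 352.3] -0.1617 rms 0.68
tray scene [500.  352.4] -0.1569 rms 0.81
tray pocket check [[553.3, 369.1], [495.8, 327.9], [454.8, 385.8]] [[554.0, 369.1], [496.6, 327.0], [455.3, 385.1]]
walnut [[545.81164916 319.43817731]] [[544.01508661 320.45724725]]
square top [ 421.8 -297.7] 0.137 rms 0.48
square scene [ 422.6 -295.7] 0.1478 rms 1.25
bar top [[479.5, -338.0], [364.5, -253.9]] [ 422. -296.] 0.1540841504515974
bar scene [[483.9, -339.9], [367.2, -253.2]] [ 425.6 -296.6] 0.14654516964925113
hole [[672.67810115  94.65586876]] [[671.0010682   95.83871459]]
side top [671.8  93.8] -0.0005 rms 0.73
side scene [674.3  93.2] -0.0066 rms 2.36
end top up yaw -0.0957 pt 678.4 -44.7
end top low yaw -0.0959 pt 641.7 -1.8
end scene up yaw -0.0942 pt 637.2 -54.7
end scene low yaw -0.0956 pt 681.5 -22.1
```

```bash
cat >> h.py <<'E'
def quat(phi): return [0,float(np.cos(phi/2)),float(np.sin(phi/2)),0]
E
python3 - <<'E'
from h import *; from bench import arm
q=quat(np.pi-.159)
arm.reach([545.4,319.8,190],q)
print(arm.state()["time_s"])
arm.servo_line([545.4,319.8,106],feed=150)
arm.gripper_close(30)
s=arm.state();print(s["time_s"],s["gripper_width"],s["gripper_force"],s["ee_pos"])
arm.servo_line([545.4,319.8,160],feed=200)
arm.servo_line([671.9,95,145],feed=250)
s=arm.state();print(s["time_s"],s["gripper_width"],s["ft_force"],s["ee_pos"])
t=arm.get_image("top")["img"][:,:,::-1];c=arm.get_image("scene")["img"][:,:,::-1]
f=lambda a:cv2.resize(a,None,fx=5,fy=5,interpolation=cv2.INTER_CUBIC)
cv2.imwrite("pics/p1.png",np.hstack([f(t[100:200,170:250]),f(c[190:290,325:405])]))
E
```

```text
1.7833
3.1083 18.47469279194029 29.12887395126745 [545.51954429 319.86772899 106.39368897]
4.7083 18.0592285703264 [0.14019486 0.72406137 1.25887953] [671.21863771  96.77205532 144.76031859]
```

View pics/p1.png

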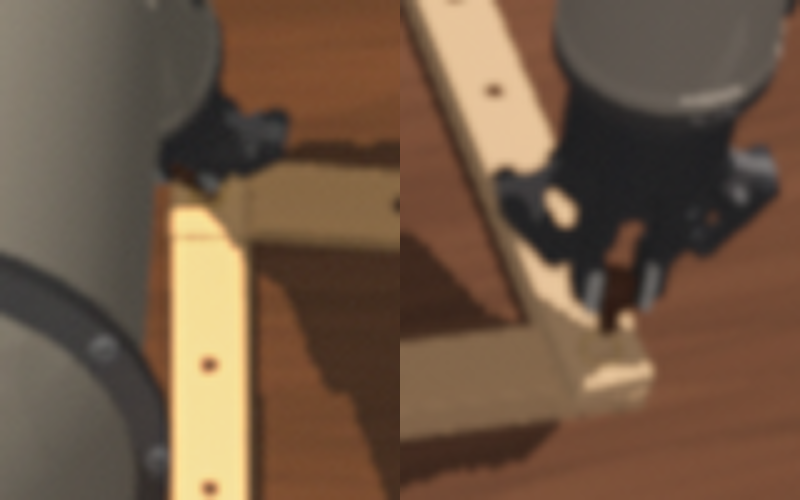

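The peg hangs upright between the pads, directly above the corner hole (scene crop tip at about (607,330)). Next I insert it with force limits and a small spiral search.

```bash
python3 - <<'E'
from h import *; from bench import arm
c=np.array([671.9,95.0])
P=[(0,0)]+[(r*np.cos(a),r*np.sin(a)) for r,n in((1.3,6),(2.4,8)) for a in np.arange(n)*2*np.pi/n]
arm.servo_line([*c,134],feed=100); arm.wait(.2)
for d in P:
    x,y=c+d
    arm.servo_line([x,y,131],feed=60)
    hit=arm.servo_line([x,y,104.5],feed=60,max_force=8)
    s=arm.state();print(np.round(d,1),hit,s["ee_pos"].round(1) if hasattr(s["ee_pos"],"round") else s["ee_pos"],np.round(s["ft_force"],1),round(s["time_s"],1))
    if not hit or s["ee_pos"][2]<115: break
E
```

```text
[0 0] True [671.5  95.1 103.9] [ 0.2 -0.1  5.2] 6.0
```

```bash
python3 - <<'E'
from h import *; from bench import arm
arm.open(); arm.wait(.2)
arm.servo_line([671.9,95,190],feed=200)
arm.reach([423,-296,190],quat(3*np.pi/4+.146))
s=arm.state();print(s["time_s"],s["ee_pos"],s["q"],s["ft_force"])
t=arm.get_image("top")["img"][:,:,::-1];c=arm.get_image("scene")["img"][:,:,::-1]
f=lambda a:cv2.resize(a,None,fx=5,fy=5,interpolation=cv2.INTER_CUBIC)
cv2.imwrite("pics/p2.png",np.hstack([f(t[100:200,170:250]),f(c[210:310,325:405])]))
E
```

```text
9.1 [ 424.12254878 -295.16948903  189.94875689] [ 0.1133511   0.33396362  0.44364418  2.08331868 -0.20483793  0.76497991
  1.61774549] [-0.06993382 -0.76381321 -0.60317922]
```

View pics/p2.png

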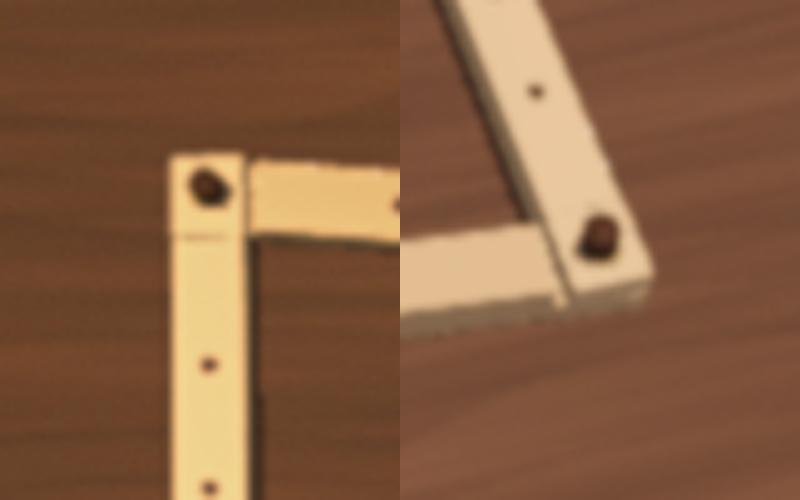

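The peg sits home in the hole, with its head flush on the rail (top crop (208,187), scene crop (600,238)). Now I grasp the square with the open gripper offset, so the heel-side finger fits in the 38 mm gap.

```bash
python3 - <<'E'
from h import *; from bench import arm
a=np.pi/4+.146; c=np.array([423,-296.5])-29*np.array([np.cos(a),np.sin(a)])
arm.servo_line([*c,130],feed=150); arm.wait(.2)
hit=arm.servo_line([*c,79],feed=80,max_force=10)
s=arm.state();print(hit,s["time_s"],s["ee_pos"],s["ft_force"])
if not hit:
    arm.gripper_close(80);arm.wait(.2)
    s=arm.state();print(s["time_s"],s["ee_pos"],s["ft_force"],s["gripper_width"],s["gripper_force"])
    t=arm.get_image("top")["img"][:,:,::-1];c=arm.get_image("scene")["img"][:,:,::-1]
    f=lambda a:cv2.resize(a,None,fx=4,fy=4,interpolation=cv2.INTER_CUBIC)
    cv2.imwrite("pics/p3.png",np.hstack([f(t[180:280,310:410]),f(c[150:250,140:240])]))
E
```

```text
False 10.775 [ 405.69748424 -319.96436725   79.10174884] [-0.35059162  0.61914757 -0.69454797]
11.6333 [ 405.83333089 -319.83920043   79.38789981] [ 0.26178186  4.1156992  10.81030807] 12.668186555326487 79.08901691436768
```

View pics/p3.png

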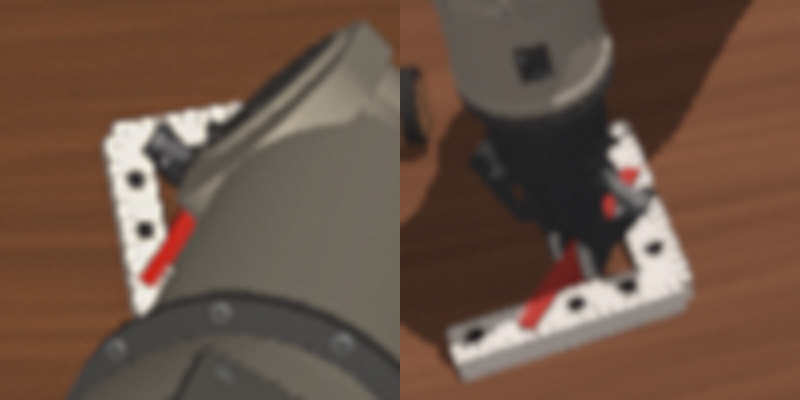

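The bar is gripped square between the pads, and the heel-side finger is in the gap. Next I carry it to a pre-pose, set it down, and slide it to the end rail under a force guard.

```bash
cat >> h.py <<'E'
e=-.0955;u=np.array([np.cos(e),np.sin(e)]);v=np.array([-np.sin(e),np.cos(e)])
H=np.array([671.9,95.])-80*u-80*v
Q=quat(3*np.pi/4+e)
def rep(arm,t=""):
    s=arm.state();p=np.array(s["ee_pos"]);f=np.array(s["ft_force"]);d=p[:2]-H
    print(t,"t",round(s["time_s"],1),"du,dv",(d@u).round(2),(d@v).round(2),"z",p[2].round(2),"F",(f[:2]@u).round(1),(f[:2]@v).round(1),f[2].round(1),"Tz",round(s["ft_torque"][2],2));return d@u,d@v,f[:2]@u,f[:2]@v,f[2]
E
python3 - <<'E'
from h import *; from bench import arm
p=np.array(arm.state()["ee_pos"])
arm.servo_line([p[0],p[1],92],feed=60);arm.wait(.2);rep(arm,"lift")
T=H-20*u-32*v
arm.servo_line([*T,92],rotation=Q,feed=130);arm.wait(.3);rep(arm,"pre")
print(arm.servo_line([*T,79.2],feed=40,max_force=6));arm.wait(.2);rep(arm,"down")
T2=H+6*u-32*v
z=arm.state()["ee_pos"][2]
print(arm.servo_line([*T2,79.2],feed=25,max_force=6));rep(arm,"u");arm.wait(.2);rep(arm,"u")
t=arm.get_image("top")["img"][:,:,::-1];c=arm.get_image("scene")["img"][:,:,::-1]
f=lambda a:cv2.resize(a,None,fx=3,fy=3,interpolation=cv2.INTER_CUBIC)
cv2.imwrite("pics/p4.png",np.hstack([f(t[110:270,180:310]),f(c[150:310,240:370])]))
E
```

```text
lift t 12.3 du,dv -145.47 -358.19 z 91.81 F -0.1 -1.1 -4.6 Tz 0.06
pre t 15.4 du,dv -20.01 -32.08 z 91.99 F -0.0 0.4 -4.6 Tz 0.07
True
down t 16.0 du,dv -20.02 -31.94 z 79.4 F -2.6 -0.0 10.3 Tz -0.02
True
u t 16.2 du,dv -19.97 -31.89 z 79.4 F -1.2 0.7 8.9 Tz -0.05
u t 16.4 du,dv -19.98 -31.91 z 79.4 F -1.0 -0.2 6.5 Tz 0.07
```

View pics/p4.png

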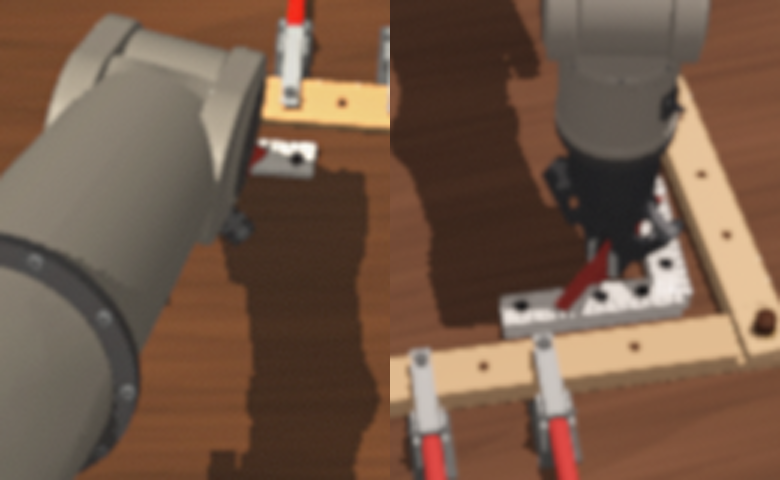

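The square lies inside the corner, about 20 mm short of the end rail and clear of the side rail. The force stop came from bench friction, so I'll step and read the in-plane components instead.

```bash
cat >> h.py <<'E'
def press(arm,start,d,lim,n,step,z,comp,feed=25,quiet=1):
    """step from (du,dv) along d until force comp (0:u,1:v) < -lim"""
    for i in range(n):
        start=np.array(start)+step*np.array(d);T=H+start[0]*u+start[1]*v
        arm.servo_line([*T,z],feed=feed)
        s=arm.state();f=np.array(s["ft_force"])[:2];F=f@(u if comp==0 else v)
        if not quiet and i%quiet==0: rep(arm,"  cmd %s"%start.round(1))
        if F<-lim: break
    rep(arm,"end cmd %s"%start.round(1));return start
E
python3 - <<'E'
from h import *; from bench import arm
z=79.7
arm.servo_line([*(H-20*u-32*v),z],feed=30);arm.wait(.1);rep(arm)
arm.servo_line([*(H-5*u-32*v),z],feed=40);rep(arm,"near")
c=press(arm,(-5,-32),(1,0),6,24,.5,z,0)
arm.wait(.2);rep(arm)
E
```

```text
t 16.9 du,dv -19.99 -32.03 z 79.47 F 1.2 -0.0 -2.5 Tz 0.02
near t 17.4 du,dv -4.94 -32.05 z 79.56 F -1.0 -0.5 -3.8 Tz 0.04
end cmd [  2. -32.] t 20.9 du,dv 1.02 -32.0 z 79.47 F -7.7 0.7 0.1 Tz -0.04
 t 21.1 du,dv 1.01 -32.01 z 79.47 F -7.8 0.2 -1.3 Tz -0.09
```

```bash
python3 - <<'E'
from h import *; from bench import arm
z=79.7
arm.servo_line([*(H+2*u-16*v),z],feed=30);rep(arm,"near")
c=press(arm,(2,-16),(0,1),8,20,1,z,1,quiet=2)
arm.wait(.2);rep(arm)
E
```

```text
near t 21.8 du,dv 1.05 -16.16 z 79.46 F -7.4 -1.2 -0.2 Tz -0.09
end cmd [2 2] t 26.3 du,dv 0.99 0.29 z 79.47 F -7.9 -8.2 0.7 Tz -0.02
 t 26.5 du,dv 0.99 0.32 z 79.49 F -7.6 -8.9 1.3 Tz -0.03
```

```bash
cat > chk.py <<'E'
from h import *; from bench import arm
def yaw(g,rows,lo,hi,pick):
    g=g.astype(float)[:,:,1:].sum(2);L=[]
    for r in rows:
        c0=int(lo(r));d=np.diff(g[r,c0:c0+30]);f=d.argmin()
        s=slice(max(f-2,0),f+3);q=np.abs(d[s]);L.append((c0+(np.arange(len(d))[s]*q).sum()/q.sum()+.5,r))
    P=unproj("scene",L,28)[:,:2];vx,vy,x0,y0=cv2.fitLine(P.astype(np.float32),cv2.DIST_HUBER,0,.1,.01).ravel()
    if vx<0: vx,vy=-vx,-vy
    n=np.array([-vy,vx]);res=np.abs((P-[x0,y0])@n)
    return np.arctan2(vy,vx)-e,np.median(res),n@(np.array([x0,y0])-[671.9,95])
c=arm.get_image("scene")["img"][:,:,::-1];cv2.imwrite("pics/p5s.png",c)
o=cv2.imread("pics/scene0.png")
# outer edge predicted with joint angle j
def run(img,j):
    a=e+j;A=[671.9,95]+R(a)@[-60,20];B=[671.9,95]+R(a)@[-270,20]
    (x1,y1),(x2,y2)=proj("scene",[[*A,28],[*B,28]]);
    return yaw(img,range(int(min(y1,y2)),int(max(y1,y2))),lambda r:x1+(r-y1)*(x2-x1)/(y2-y1)-15,0,0)
print("before",run(o,.09));print("now",run(c,0))
f=lambda a:cv2.resize(a,None,fx=5,fy=5,interpolation=cv2.INTER_CUBIC)
cv2.imwrite("pics/p5.png",f(c[165:285,245:400])[:600,:800])
E
python3 chk.py
```

```text
before (np.float32(0.096369304), np.float64(0.193275999790112), np.float64(20.274732228589894))
now (np.float32(0.000662148), np.float64(0.24775626407236495), np.float64(20.899723890199134))
```

View pics/p5.png

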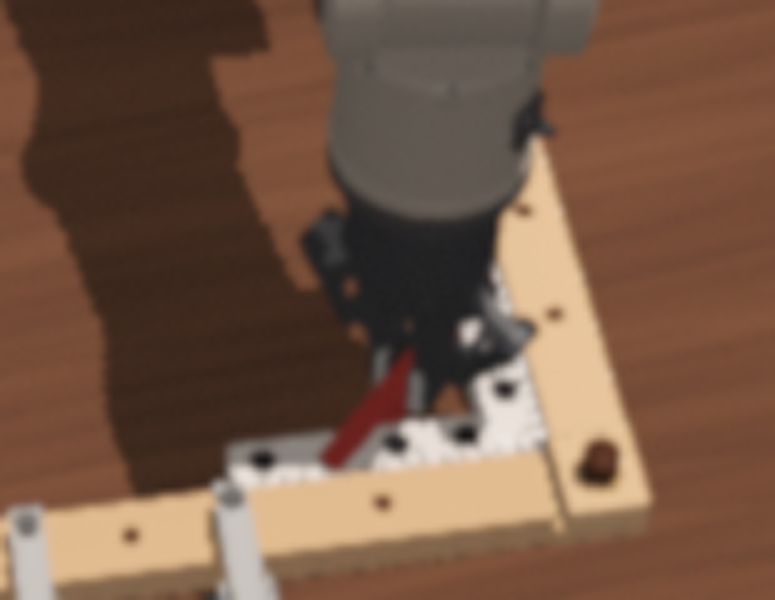

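Both legs lie flush: the side rail measures 0.001 rad from square, the heel is in the corner, and about 8 N presses on each rail. The peg is still home, so I'm handing in.

```bash
python3 -c "
from bench import arm
print(arm.sign_off())"
```

```text
the job is handed in; nothing more can be done
None
```

The job is handed in: the walnut peg is seated and released, and the square is still held flush in the corner with about 8 N on each rail and the side rail within about 0.001 rad of square; the hand-in returned no verdict.

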